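# Tighten the transformer nut with the long nut driver

### The arm

A 6-joint arm with a two-finger parallel gripper is mounted at the origin on the work surface. World frame = base frame: x ahead of the robot, y to its left, z up, the work surface at z = 0. Lengths are in mm, angles in degrees, forces in N, time in s.
With the tool pointing down it reaches from about 350 to 850 mm from the base axis. Payload 8.1 kg.
Tool frame: the origin (TCP) lies at the very end of the fingers, on their centre line; the grasp point (between the pads) lies 19 mm behind it; x points along the fingers, y is the direction in which the jaws open and shut, and the axes are right-handed (so a half turn about x gives the same grasp; the last joint's range is limited). The gripper opens to 85 mm and grips with 20 to 120 N. Pads are 22 mm wide; open, the fingers measure 114 mm over their backs; the gripper's body (76 mm by 85 mm) begins 54 mm behind the grasp point. The pads swing forward as they close: fully open they stand 13 mm farther back than shut.
Start: joints at [-72.387, 7.471, 85.268, -0, 87.261, -4.893], TCP at [229.686, -554.301, 231.292] pointing down, gripper open.
Joint ranges: [-169.43, 169.43], [-51.17, 129.36], [1.28, 143.12], [-76.62, 256.62], [0, 156.53], [-152.29, 152.29]. Speed limits (degrees/s): [136.94, 136.94, 159.86, 180, 180, 180].

### API

Orientations are given as [roll, pitch, yaw] about the fixed x, y, z axes, in that order (R = Rz(yaw) Ry(pitch) Rx(roll)).
In Python, from bench import sensors, snapshot, r gives the robot as it stands. The module is installed in compiled form; this text tells all that it offers.
- The arm moves only by the tool drive_tool, never from a script. Its argument "moves" is one flat list of numbers, 6 for each row, row after row: the shift along the tool's x, y, z in cm, then the turn, a rotation vector about the tool's x, y, z in degrees. In form: [tx, ty, tz, wx, wy, wz, tx, ty, tz, wx, wy, wz, ...]. A call has 1 to 20 rows; each row shifts and turns the commanded pose from where the row before left it, along the tool's axes as they then stand; what a row does not reach is not made up. A row lasts 1/12 s, in which the tool goes at most 41.7 mm and 7.16 degrees, less where a joint would pass 70% of its speed; a pose out of reach is approached as far as the arm can. A call with a gripper value outside its range is refused whole. "hand" is the finger opening in cm, from 0 to 8.54, set as the call begins (left out, the last holds). The fingers move at their own pace and stop on an object; "grip_force" is the grip in N (left out, the last holds). Time passes only in rows, so rows that do not move let the fingers close. It gives the time, the measured TCP pose, the force and the opening at its end, in the units of the state.
- sensors.sense(): the state, without advancing time (a new reading comes with each control period).
- snapshot(name): name is "scene" or "side" or "wrist"; returns a dict with "image" (400x640x3 uint8, red, green, blue), "z_map" (400x640 float32, mm along the optical axis (not along the pixel's ray), 0 where there is no reading), "camera_matrix" (3x3 intrinsics, pixels), "eye" and "orientation" of the camera in the world; the wrist camera has in their place "mount" (4x4, takes a point from camera to tool coordinates, whose origin is the TCP and whose axes are the tool frame's). Camera axes: x right, y down, z forward; pixel columns grow to the right and rows downward; lengths in mm; the calibration is good to about 2 mm. A picture is of the moment at which its call begins: read the wrist's pose just before it.
- r.hand_in(): hands the job in, once; it reports no verdict.
The state is a dict: "time": time; "joint_pos": joint angles; "qd": joint speeds; "joint_efforts": joint torques, N m; "tool_pos": TCP position; "tcp_rot": TCP orientation; "ft_force": force on the tool from outside, world axes, zero at the start; "wrist_torque": the same for the moment, N m; "finger_gap": finger opening in mm.
Only numpy, scipy, OpenCV 4.12 (cv2) and the standard library are available. Lean on these libraries where they do the work, as an engineer would, in place of code of your own. Each camera call takes 0.05 s, during which the arm holds its last target.

### The job

Take the long nut driver from its wooden stand, lower it gently into the deep hole of the ring transformer and feel for the nut at the bottom until the socket drops fully over it. Turn the nut clockwise until it bites, then tighten it about 20 degrees more and no further. Let go and leave the driver standing upright on the nut; do not press hard and do not disturb the other things on the bench.

Things in the scene. Friction and masses are not known exactly. Their poses are not given: they have to be found in the camera images.
- driver: Long nut driver, 200 mm, 0.28-0.42 kg. Origin: centre of its foot; z up along it. Steel socket up to 26 mm: lowest 3 mm a round flare (31 to 28 mm inside), above it a hexagon 25 mm flat to flat (flats face own x and every 60 deg); 36 mm wide outside. Shank 16 mm thick up to 130 mm. Black handle 28 mm square, faces along own x and y, from 130 to 200 mm above the foot; grip at about 172 mm, with 40 N or more.
- stand: Wooden block 90 x 90 x 60 mm, fixed, origin under its centre, z up. The driver stands upright, at any yaw, in its 39 mm wide, 45 mm deep round hole (foot 15 mm above the bench).
- chassis: Open aluminium instrument tray, fixed, 260 x 170 mm, reaching 80 mm to -x and 180 mm to +x of its origin, with a ring transformer 136 mm wide (copper coloured). Origin: on the bench under the bore's axis, z up. Beyond the transformer, at +x, a circuit board with parts up to 60 mm above the bench.
- bore_mouth (a point): Centre of the transformer's 42 mm bore at its top, 86 mm above the bench. In it, on the axis: a washer (face 19 mm above the bench; the foot rests here when home) and a hex nut, 24 mm across flats, chamfered top; its shoulder is 29 mm up; the foot stops about 26 mm up if the flats do not match. Socket goes on within about 4 deg of matching flats, every 60 deg. The nut's yaw is not measured: feel for it.
- washer (a joint): Turn (rad, clockwise from above, 0 at start) of the washer under the nut. The nut first turns alone for 0.3 to 1.1 rad (hidden) against 0.10 N m, plus up to 0.16 rad of play in the socket; then it bites and takes the washer along against 0.25 N m. This joint thus reads how far the nut was tightened past its bite and stays there. About 0.35 is right; limits 0.12 and 0.7.
- pad (a joint): How far (m, down) the rubber pad under washer and nut is pressed in: 1 mm for every 12 N of downward press, springs back. 0 at start; more than 2 mm (24 N) is too hard.
- spool: Bystander: white spool 50 mm wide, 40 mm high, standing on the bench between the stand and the chassis, nearest the robot. Origin under its centre.
- jar: Bystander: clear jar 48 mm wide, 65 mm high, upright. Origin under its centre.
- screwdriver: Bystander: screwdriver about 200 mm long lying along x, under 40 mm high, between the stand and the chassis. Origin under its middle.
Things that resemble listed ones, but are neither listed nor needed, are in the scene too. Several things have the shape of the driver; the one meant has the colours described above.

How it is judged:
By the outcome, as a careful person would: the job done as asked, in the order asked, and still so for the second after the job is handed in, with the robot touching nothing.
It also fails if it takes over 67 s, if anything falls off the work surface, if the arm or the gripper's body presses on something with over 40 N, if the wrist force passes 120 N, or if a joint passes its speed limit or range.

## Working session

There is one attempt and no reset: what is moved stays moved. The work goes in short steps, Python scripts to look and compute and a tool call to move; the robot and the scene stay as the last step left them, time stands still between calls to the robot, and variables do not carry over. Pictures are saved under pics/ and viewed, and the job is handed in when it is done.

Besides the shell and the picture viewer there is one more tool, called as a command line: name --argument value ..., lists and objects as JSON in quotes. drive_tool: Moves the arm, as the interface text tells. Its arguments: {"type":"object","properties":{"moves":{"type":"array","items":{"type":"number"}},"hand":{"type":"number"},"grip_force":{"type":"number"}},"required":["moves"]}

```bash
mkdir -p pics; ls; cat > h.py <<'E'
import numpy as np,cv2
from bench import sensors,snapshot,r
def snap(n,f):
    s=sensors.sense(); d=snapshot(n); cv2.imwrite('pics/'+f+'.png',cv2.cvtColor(d['image'],cv2.COLOR_RGB2BGR)); np.savez('pics/'+f+'.npz',**{k:v for k,v in d.items()},tp=s['tool_pos'],tr=s['tcp_rot']); return s,d
E
python3 - <<'E'
from h import *
print(sensors.sense())
for n in('scene','side','wrist'):
    s,d=snap(n,n+'0'); print({k:v for k,v in d.items() if k not in('image','z_map')})
E
```

```text
pics
{'time': 0.0, 'joint_pos': array([-7.23875998e+01,  7.51579404e+00,  8.53307933e+01, -2.24467563e-03,
        8.72625702e+01, -4.89303522e+00]), 'qd': array([-0.0249519 , -0.06209528, -0.0440436 ,  0.09159169,  0.00994428,
       -0.00682554]), 'joint_efforts': array([ 3.55778420e-04, -5.69394922e+01, -5.00560427e+01, -4.11240180e-04,
        1.47759280e-02, -1.39430313e-06]), 'tool_pos': array([ 229.49732417, -553.75793663,  230.22278806]), 'tcp_rot': array([-93.71644402,  89.89081947, 108.78910074]), 'ft_force': array([0.32245066, 0.59035437, 0.35555693]), 'wrist_torque': array([-0.00372364, -0.02974439, -0.02066978]), 'finger_gap': 85.29462193374066}
{'camera_matrix': array([[461.54106465,   0.        , 321.89064309],
       [  0.        , 461.54106465, 203.97676608],
       [  0.        ,   0.        ,   1.        ]]), 'eye': array([1225.89496889,  586.53041264,  724.19430043]), 'orientation': array([-127.41637386,    0.69414023,  129.5527559 ])}
{'camera_matrix': array([[516.96709349,   0.        , 324.00390462],
       [  0.        , 516.96709349, 188.41940149],
       [  0.        ,   0.        ,   1.        ]]), 'eye': array([ 11.48428577, 705.56070916, 607.08001927]), 'orientation': array([-1.20945189e+02,  4.80741058e-02, -1.40279726e+02])}
{'camera_matrix': array([[300.47003567,   0.        , 323.47161777],
       [  0.        , 300.47003567, 198.23993758],
       [  0.        ,   0.        ,   1.        ]]), 'mount': array([[-6.83217556e-04, -3.07636895e-01,  9.51503586e-01,
        -1.41476088e+02],
       [ 9.99999616e-01,  3.12805415e-04,  8.19174820e-04,
         1.04392570e+00],
       [-5.49643872e-04,  9.51503780e-01,  3.07636563e-01,
        -7.99029943e+01],
       [ 0.00000000e+00,  0.00000000e+00,  0.00000000e+00,
         1.00000000e+00]])}
```

View pics/scene0.png

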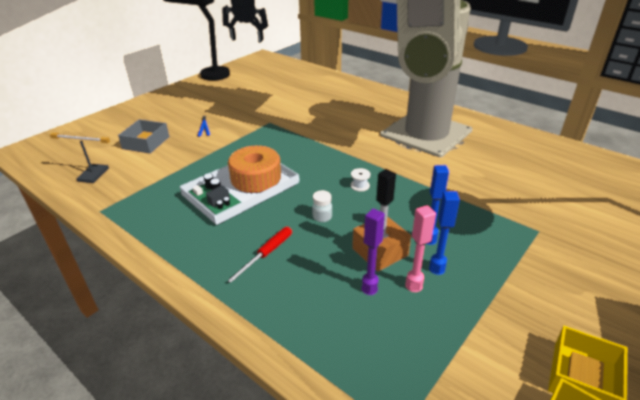

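View pics/side0.png

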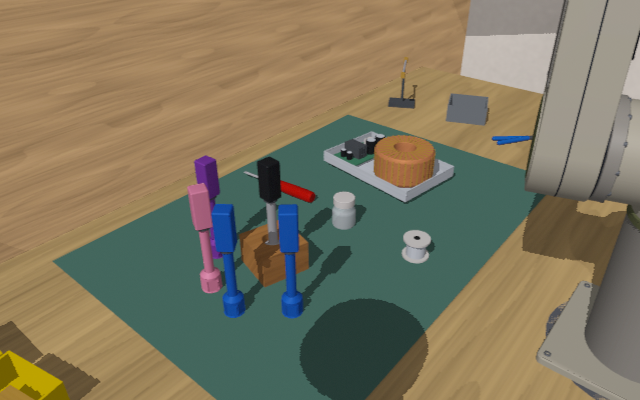

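View pics/wrist0.png

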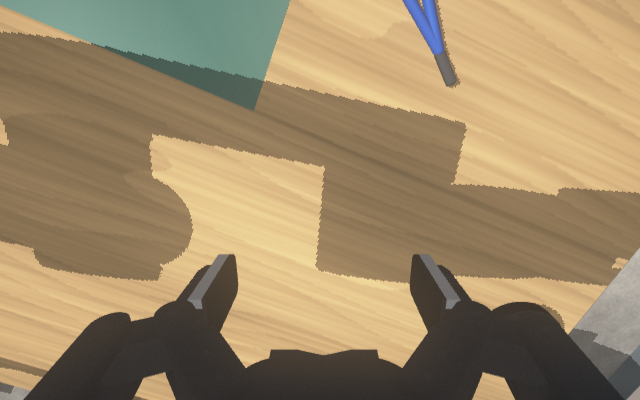

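The scene camera shows the black-handled driver in the wooden stand, handle at (385,188). The purple (373,250), pink (420,250) and two blue (438,200 and 445,230) lookalikes stand free. In the side view the black one is at (270,180), the transformer at (404,160), the spool at (416,246) and the jar at (344,210). Only the black handle with a steel shank in the stand fits the description. I'll enlarge it to confirm and measure from there.

```bash
cat >> h.py <<'E'
from scipy.spatial.transform import Rotation as Ro
def cam(d):
    if 'mount' in d:
        R=Ro.from_euler('xyz',d['tr'],degrees=True).as_matrix(); M=d['mount']
        return R@M[:3,:3], R@M[:3,3]+d['tp']
    return Ro.from_euler('xyz',d['orientation'],degrees=True).as_matrix(), d['eye']
def cloud(d):
    R,t=cam(d);K=d['camera_matrix'];z=d['z_map'];v,u=np.mgrid[:400,:640]
    P=np.stack([(u-K[0,2])/K[0,0]*z,(v-K[1,2])/K[1,1]*z,z],-1)
    return P@R.T+t
def ray(d,u,v,h):
    R,t=cam(d);K=d['camera_matrix'];w=R@np.array([(u-K[0,2])/K[0,0],(v-K[1,2])/K[1,1],1]);return t+w*(h-t[2])/w[2]
def proj(d,P):
    R,t=cam(d);p=d['camera_matrix']@(R.T@(np.asarray(P)-t));return p[:2]/p[2]
def ld(f): return dict(np.load('pics/'+f+'.npz'))
E
python3 - <<'E'
from h import *
for f in('scene0','side0'):
    d=ld(f);C=cloud(d);im=d['image'];hsv=cv2.cvtColor(im,cv2.COLOR_RGB2HSV);H,S,V=[hsv[...,i].astype(int) for i in range(3)]
    ok=d['z_map']>0; Z=C[...,2]
    X=C[...,0];Y=C[...,1]
    roi=ok&(X>250)&(X<900)&(abs(Y)<450)
    print(f)
    def rep(n,m):
        if m.sum()<5: print(n,'none');return
        p=C[m];v,u=np.nonzero(m);print(n,m.sum(),'px',u.mean().round(),v.mean().round(),'lo',np.percentile(p,3,0).round(),'hi',np.percentile(p,97,0).round(),'med',np.median(p,0).round())
    rep('black',roi&(V<50)&(Z>140)&(Z<230))
    rep('blacktop',roi&(V<60)&(Z>209)&(Z<225))
    rep('purple',roi&(H>130)&(H<150)&(S>120)&(Z>15))
    rep('pink',roi&(H>160)&(H<178)&(S>60)&(Z>15)&(V>120))
    b=(roi&(H>108)&(H<125)&(S>150)&(Z>15))
    n,L=cv2.connectedComponents(b.astype(np.uint8))
    for i in range(1,n):
        if (L==i).sum()>50: rep('blue',L==i)
    cop=roi&(H>5)&(H<16)&(S>130)&(Z>80)&(Z<92)
    rep('coptop',cop)
    rep('white',roi&(S<40)&(V>120)&(Z>4)&(Z<70))
    rep('red',roi&((H<5)|(H>175))&(S>150)&(Z>4)&(Z<60))
    x0={'scene0':(320,150),'side0':(180,130)}[f]
    c=im[x0[1]:x0[1]+200,x0[0]:x0[0]+200]
    cv2.imwrite('pics/crop_%s.png'%f,cv2.cvtColor(cv2.resize(c,None,fx=3,fy=3,interpolation=2),cv2.COLOR_RGB2BGR))
E
```

```text
scene0
black 501 px 385.0 187.0 lo [550. 182. 150.] hi [572. 207. 216.] med [569. 200. 187.]
blacktop 108 px 386.0 175.0 lo [550. 183. 210.] hi [572. 206. 216.] med [564. 196. 214.]
purple 1029 px 373.0 245.0 lo [652. 228.  21.] hi [679. 252. 201.] med [671. 243. 147.]
pink 1050 px 420.0 241.0 lo [590. 292.  21.] hi [616. 321. 201.] med [606. 310. 149.]
blue 1442 px 443.0 212.0 lo [453. 254.  23.] hi [542. 335. 201.] med [529. 317. 156.]
coptop 893 px 253.0 160.0 lo [ 491. -272.   81.] hi [ 607. -158.   89.] med [ 555. -208.   86.]
white 2835 px 264.0 195.0 lo [ 373. -324.   10.] hi [770.  28.  65.] med [ 602. -152.   27.]
red 378 px 275.0 241.0 lo [646. -12.   8.] hi [740.   6.  27.] med [696.  -0.  22.]
side0
black 876 px 269.0 179.0 lo [540. 185. 150.] hi [566. 209. 216.] med [544. 203. 187.]
blacktop 186 px 268.0 163.0 lo [541. 184. 209.] hi [567. 208. 216.] med [551. 198. 214.]
purple 813 px 208.0 184.0 lo [591. 229.  30.] hi [671. 298. 201.] med [650. 246. 172.]
pink 1412 px 203.0 229.0 lo [580. 300.  21.] hi [606. 322. 200.] med [589. 312. 146.]
blue 302 px 229.0 233.0 lo [504. 308. 133.] hi [526. 337. 200.] med [509. 322. 159.]
blue 104 px 295.0 237.0 lo [431. 260. 133.] hi [441. 270. 193.] med [433. 263. 152.]
blue 319 px 234.0 282.0 lo [507. 311.  18.] hi [522. 328. 120.] med [516. 322.  63.]
blue 254 px 295.0 284.0 lo [433. 250.  18.] hi [446. 268. 119.] med [442. 262.  57.]
coptop 703 px 404.0 151.0 lo [ 479. -272.   80.] hi [ 595. -155.   88.] med [ 535. -197.   86.]
white 3250 px 380.0 194.0 lo [ 355. -297.    6.] hi [726.  31.  65.] med [ 523. -134.   30.]
red 381 px 297.0 192.0 lo [638. -13.   7.] hi [718.   7.  27.] med [675.   1.  20.]
```

View pics/crop_scene0.png

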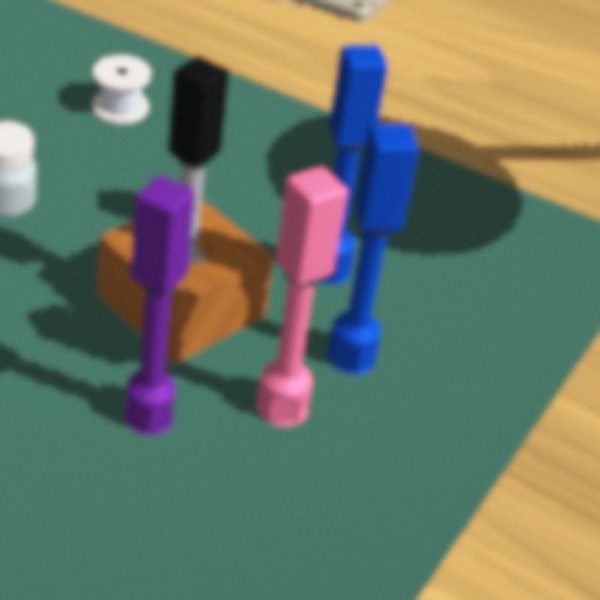

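```bash
python3 - <<'E'
from h import *
s=sensors.sense();R=Ro.from_euler('xyz',s['tcp_rot'],degrees=True).as_matrix();print(R.round(3))
for f in('scene0','side0'):
    d=ld(f);C=cloud(d);im=d['image'];hsv=cv2.cvtColor(im,cv2.COLOR_RGB2HSV);H,S,V=[hsv[...,i].astype(int) for i in range(3)]
    Z=C[...,2]
    m=(C[...,0]>430)&(C[...,0]<660)&(C[...,1]<-100)&(C[...,1]>-330)&(Z>83)&(Z<90)&(H<18)&(S>100)
    g=C[m][:,:2]
    (c,rr)=cv2.minEnclosingCircle(g.astype(np.float32));print(f,'enc',c,rr)
    # hole contour
    mm=cv2.morphologyEx(m.astype(np.uint8),cv2.MORPH_CLOSE,np.ones((3,3)))
    cs,h=cv2.findContours(mm,cv2.RETR_CCOMP,cv2.CHAIN_APPROX_NONE)
    for k,q in enumerate(cs):
        if h[0][k][3]>=0 and len(q)>10:
            P=np.array([ray(d,u,v,86)[:2] for u,v in q[:,0]]);print('hole',len(q),cv2.minEnclosingCircle(P.astype(np.float32)),q[:,0].mean(0))
    t=(abs(C[...,0]-556)<40)&(abs(C[...,1]-196)<40)&(Z>211)&(Z<219)
    g=C[t][:,:2].astype(np.float32);print('top',len(g),cv2.minAreaRect(g),np.median(C[t][:,2]))
    a=(abs(C[...,0]-556)<100)&(abs(C[...,1]-196)<100)&(Z>57)&(Z<63)&(H>5)&(H<25)
    g=C[a][:,:2].astype(np.float32);print('stand',len(g),cv2.minAreaRect(g))
E
```

```text
[[-0.     0.383 -0.924]
 [ 0.001 -0.924 -0.383]
 [-1.    -0.001 -0.   ]]
scene0 enc (546.1576538085938, -218.9869384765625) 66.2372817993164
hole 46 ((545.8565063476562, -221.04254150390625), 27.5338077545166) [252.65217391 157.60869565]
top 126 ((558.611572265625, 192.12791442871094), (29.909259796142578, 26.87248420715332), 84.84686279296875) 215.15665850258125
stand 542 ((556.3589477539062, 192.9769744873047), (92.45972442626953, 93.41316986083984), 73.91194915771484)
side0 enc (541.4627075195312, -217.48802185058594) 66.60111999511719
hole 50 ((540.6101684570312, -220.0131072998047), 27.70184898376465) [405.5  147.62]
top 170 ((554.0972900390625, 193.81497192382812), (28.77838134765625, 30.04741668701172), 80.3182144165039) 214.630749442841
stand 829 ((555.4959106445312, 193.48268127441406), (91.54053497314453, 94.61981964111328), 74.09010314941406)
```

The crop shows the black square handle on a steel shank in the wooden stand, so that is the driver. It is at about (556,193) with its top at 215, which agrees with 15+200. The bore is at about (544,-218). On the way to the driver I'll look down the bore with the wrist camera.

drive_tool --moves '[0,-1.58,-2.83,0,0,0,0,-1.58,-2.83,0,0,0,0,-1.58,-2.83,0,0,0,0,-1.58,-2.83,0,0,0,0,-1.58,-2.83,0,0,0,0,-1.58,-2.83,0,0,0,0,-1.58,-2.83,0,0,0,0,-1.58,-2.83,0,0,0,0,-1.58,-2.83,0,0,0,0,-1.58,-2.83,0,0,0,0,-1.58,-2.83,0,0,0,0,-1.58,-2.83,0,0,0,2.5,0,0,0,0,0,2.5,0,0,0,0,0,2.5,0,0,0,0,0,2.5,0,0,0,0,0,0,0,0,0,0,0,0,0,0,0,0,0]'

```text
time: 1.65
tool_pos: [469.6, -248.3, 129.8]
tcp_rot: [-56.3, 89.8, 146.2]
ft_force: [-0.5, 0.4, 0.3]
finger_gap: 85.8
```

```bash
python3 - <<'E'
from h import *
s,d=snap('wrist','wrist1');print(s['tool_pos'],s['tcp_rot'],s['ft_force'],s['time'])
d=ld('wrist1');u,v=proj(d,[544,-218,86]);print(u,v)
u,v=int(u),int(v);c=d['image'][max(0,v-60):v+60,u-80:u+80];c=cv2.resize(c,None,fx=5,fy=5,interpolation=2)
cv2.imwrite('pics/bore1.png',cv2.cvtColor(np.clip(c.astype(float)*1.5,0,255).astype(np.uint8),cv2.COLOR_RGB2BGR))
E
```

```text
[ 469.55491886 -248.25858742  129.84825117] [-56.26486983  89.76158911 146.2431484 ] [-0.48262447  0.3784326   0.33004947] 1.65
322.6587578521859 100.09992981919696
```

View pics/wrist1.png

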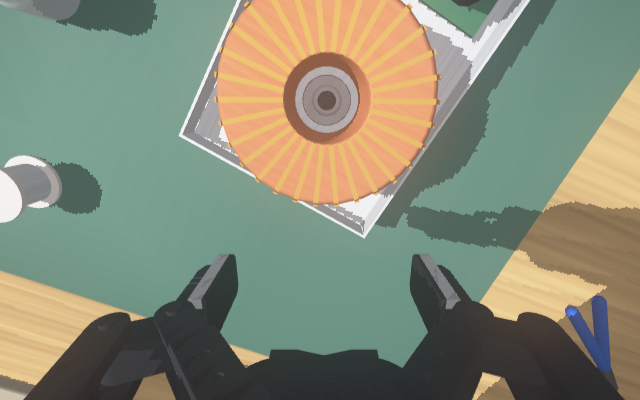

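View pics/bore1.png

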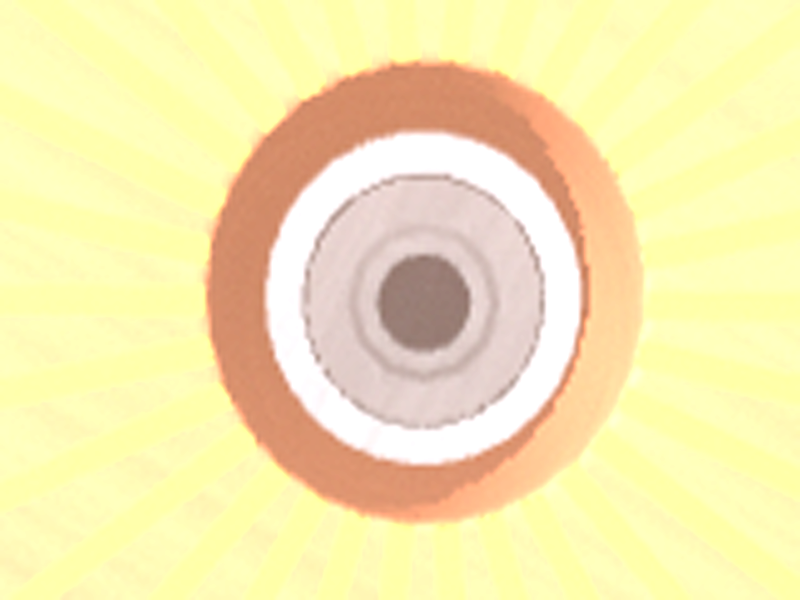

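The wrist view looks straight into the bore, which is centred at pixel (327,98). The nut is the concentric grey disc at (327,100); its chamfer hides the flats, so the yaw has to be felt. Next I'll measure the axis.

```bash
python3 - <<'E'
from h import *
d=ld('wrist1')
# crop origin u0=322-80=242, v0=100-60=40, pixel centre mapping (x+.5)/5-.5
f=lambda x,y:((x+.5)/5-.5+242,(y+.5)/5-.5+40)
bx=[(207,290),(643,290),(424,62),(424,521)]
p=[ray(d,*f(*q),86) for q in bx];print('mouth',np.round(p,1),np.mean([(p[0]+p[1])/2,(p[2]+p[3])/2],0))
for h in(26,29,32):
    q=[ray(d,*f(*q),h) for q in[(304,301),(545,301),(424,174),(424,429)]];print(h,np.mean(q,0),np.linalg.norm(q[0]-q[1]),np.linalg.norm(q[2]-q[3]))
q=[ray(d,*f(*q),19) for q in[(266,297),(583,297),(424,131),(424,465)]];print('washer',np.mean(q,0),np.linalg.norm(q[0]-q[1]),np.linalg.norm(q[2]-q[3]))
C=cloud(d);print(np.round([C[100,327],C[100,340],C[75,327],C[98,296-30]],1))
E
```

```text
mouth [[ 536.4 -196.1   86. ]
 [ 555.9 -243.1   86. ]
 [ 568.4 -210.1   86. ]
 [ 521.4 -229.8   86. ]] [ 545.53664252 -219.79034715   86.        ]
26 [ 544.99409213 -220.42133481   26.        ] 37.36795136080479 37.60556707338283
29 [ 544.98515005 -220.40348565   29.        ] 36.9106437071071 37.14535148708406
32 [ 544.97620797 -220.38563649   32.        ] 36.45333605340938 36.6851359007851
washer [ 545.37942025 -220.3087945    19.        ] 50.51598686642158 50.6155562550507
[[ 545.2 -220.7   33.5]
 [ 549.1 -229.9   29.9]
 [ 562.5 -213.6   16.6]
 [ 532.4 -186.9   86. ]]
```

drive_tool --moves '[-1.3,-2.885,-1.912,0,0,0,-1.3,-2.885,-1.912,0,0,0,-1.3,-2.885,-1.912,0,0,0,-1.3,-2.885,-1.912,0,0,0,-1.3,-2.885,-1.912,0,0,0,-1.3,-2.885,-1.912,0,0,0,-1.3,-2.885,-1.912,0,0,0,-1.3,-2.885,-1.912,0,0,0,-1.3,-2.885,-1.912,0,0,0,-1.3,-2.885,-1.912,0,0,0,-1.3,-2.885,-1.912,0,0,0,-1.3,-2.885,-1.912,0,0,0,-1.3,-2.885,-1.912,0,0,0,0,0,0,-7.1,0,0,0,0,0,-7.1,0,0,0,0,0,-7.1,0,0,0,0,0,-7.1,0,0,0,0,0,-7.1,0,0,0,0,0,-7.1,0,0,0,0,0,-7.1,0,0]'

```text
time: 3.37
tool_pos: [557.7, 192.6, 303.5]
tcp_rot: [121.7, 89.8, 14.2]
ft_force: [0.1, 0.0, -0.3]
finger_gap: 85.4
```

drive_tool --moves '[0,0,0,-7.1,0,0,0,0,0,-7.1,0,0,0,0,0,-7.1,0,0,0,0,0,-7.1,0,0,0,0,0,-7.1,0,0,0,0,0,-7.1,0,0,0,0,0,-7.1,0,0,0,0,0,-7.1,0,0,0,0,0,-7.1,0,0,0,0,0,-7.1,0,0,0,0,0,-7.1,0,0,0,0,0,-7.1,0,0,0,0,0,-7.1,0,0,0,0,0,-7.1,0,0,0,0,0,0,0,0,0,0,0,0,0,0]'

```text
time: 4.7
tool_pos: [557.5, 192.5, 302.6]
tcp_rot: [23.1, 89.8, 14.4]
ft_force: [0.2, 0.2, 0.6]
finger_gap: 85.4
```

```bash
python3 - <<'E'
from h import *
s,d=snap('wrist','wrist2');print(s['tool_pos'],s['time']);R=Ro.from_euler('xyz',s['tcp_rot'],degrees=True).as_matrix();print(R.round(3),s['joint_pos'].round(1),s['ft_force'])
d=ld('wrist2');C=cloud(d);print(proj(d,[556,193,215]))
Z=C[...,2];V=d['image'].max(-1)
m=(Z>210)&(Z<219)&(abs(C[...,0]-556)<40)&(abs(C[...,1]-193)<40);print(m.sum())
g=C[m];print(np.median(g[:,2]),cv2.minAreaRect(g[:,:2].astype(np.float32)))
cs,_=cv2.findContours(m.astype(np.uint8),0,1);c=max(cs,key=cv2.contourArea);P=np.array([ray(d,u,v,215)[:2] for u,v in c[:,0]],np.float32);print(cv2.minAreaRect(P),c[:,0].mean(0))
E
```

```text
[557.54313295 192.52832976 302.64019344] 4.7
[[ 0.003  0.15   0.989]
 [ 0.001  0.989 -0.15 ]
 [-1.     0.001  0.003]] [ 14.1   4.7  80.9   0.   94.3 -67.3] [0.18644487 0.16008305 0.59709284]
[324.19725347 199.93181977]
1104
213.67322645972078 ((556.9420776367188, 193.15557861328125), (27.921958923339844, 27.90949249267578), 84.86088562011719)
((555.7191772460938, 193.37387084960938), (27.44434356689453, 27.87814712524414), 84.78649139404297) [324.81147541 199.41803279]
```

View pics/wrist2.png

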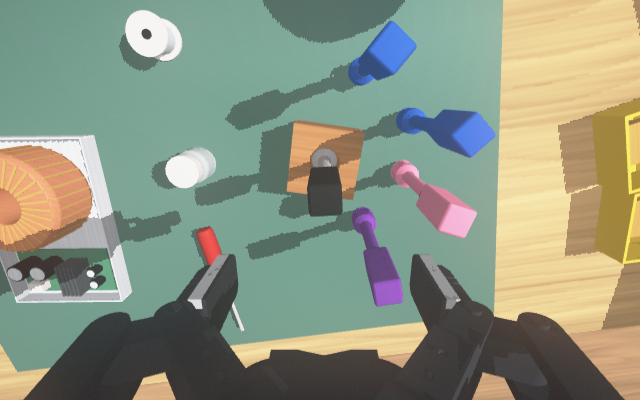

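The wrist view shows the black handle's top at (325,199). It is 27.9 mm square at (556.4,193.3), with its yaw 3.4° off the jaws. I'll align to that and go down.

drive_tool --moves '[0,0.06,-0.12,-3.4,0,0,2.7,0,0,0,0,0,2.7,0,0,0,0,0,2.7,0,0,0,0,0,2.7,0,0,0,0,0,1.6,0,0,0,0,0,1.0,0,0,0,0,0,0,0,0,0,0,0,0,0,0,0,0,0]'

```text
time: 5.5
tool_pos: [556.1, 193.3, 167.0]
tcp_rot: [17.6, 90.0, 12.5]
ft_force: [-0.3, 0.0, 0.5]
finger_gap: 85.2
```

drive_tool --moves '[0,0,0,0,0,0,0,0,0,0,0,0,0,0,0,0,0,0,0,0,0,0,0,0,0,0,0,0,0,0,0,0,0,0,0,0,0,0,0,0,0,0,0,0,0,0,0,0]' --hand 2.0 --grip_force 60

```text
time: 6.17
tool_pos: [556.3, 193.4, 167.1]
tcp_rot: [20.9, 89.9, 15.9]
ft_force: [-1.0, 0.2, 6.6]
finger_gap: 27.3
```

```bash
python3 - <<'E'
from h import *
s,d=snap('wrist','wrist3');print(s);R=Ro.from_euler('xyz',s['tcp_rot'],degrees=True).as_matrix();print(R.round(4))
E
```

```text
{'time': 6.1667, 'joint_pos': array([ 1.41808287e+01,  7.86333072e+00,  9.16070846e+01,  2.30489353e-03,
        8.04543536e+01, -7.08248395e+01]), 'qd': array([ 0.04238736, -0.00447877, -0.04297644,  0.01753107, -0.07934985,
        0.00193885]), 'joint_efforts': array([-8.20773211e-02, -5.28385341e+01, -4.60578740e+01, -1.82626653e-02,
       -2.08093668e-01,  2.32376216e-02]), 'tool_pos': array([556.27286907, 193.38480673, 167.11381233]), 'tcp_rot': array([20.90610962, 89.92473457, 15.91139705]), 'ft_force': array([-1.02850327,  0.22629181,  6.5629152 ]), 'wrist_torque': array([-0.07488839,  0.12713595,  0.06724174]), 'finger_gap': 27.32299662987573}
[[ 1.300e-03  8.710e-02  9.962e-01]
 [ 4.000e-04  9.962e-01 -8.710e-02]
 [-1.000e+00  5.000e-04  1.200e-03]]
```

View pics/wrist3.png

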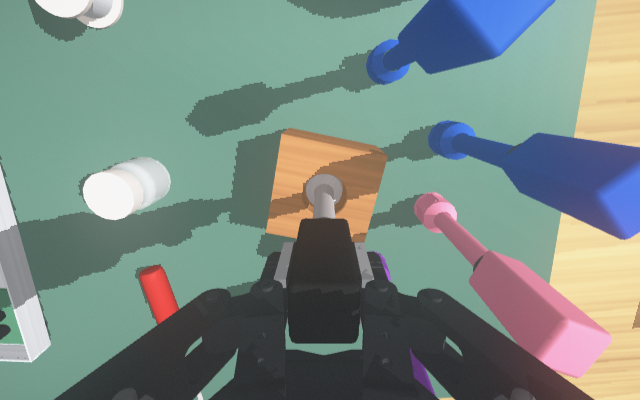

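drive_tool --moves '[-1.0,0,0,0,0,0,-2.0,0,0,0,0,0,-3.0,0,0,0,0,0,-3.0,0,0,0,0,0,-2.0,0,0,0,0,0,0,0,0,0,0,0,0,0,0,0,0,0]'

```text
time: 6.8
tool_pos: [556.3, 193.4, 277.2]
tcp_rot: [20.1, 89.9, 15.1]
ft_force: [0.4, 0.5, -3.8]
finger_gap: 27.5
```

```bash
python3 - <<'E'
from h import *
s=sensors.sense();print(s['tool_pos'],s['ft_force'],s['wrist_torque'],s['finger_gap'])
for n in('side','scene'):
    snap(n,n+'4')
a=ld('side4')['image'];b=ld('scene4')['image']
cv2.imwrite('pics/lift4.png',cv2.cvtColor(np.hstack([cv2.resize(a[100:340,180:420],(400,400)),cv2.resize(b[100:340,280:520],(400,400))]),cv2.COLOR_RGB2BGR))
E
```

```text
[556.28333519 193.38649427 277.24694015] [ 0.43614804  0.46720983 -3.75787456] [-0.01816478 -0.00682653 -0.0432958 ] 27.47641640567101
```

View pics/lift4.png

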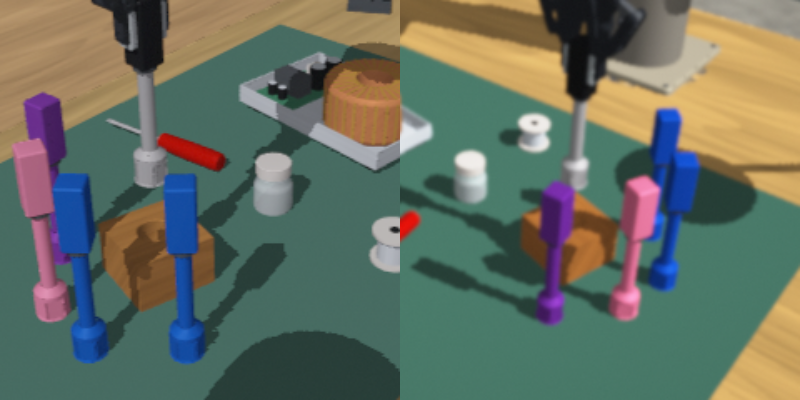

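The driver is lifted cleanly and hangs upright with a weight of about 3.8 N. I'll carry it over the bore.

drive_tool --moves '[0,-1.2,0.08,0,0,0,0,-2.4,0.15,0,0,0,0,-3.35,0.2,0,0,0,0,-3.35,0.2,0,0,0,0,-3.35,0.2,0,0,0,0,-3.35,0.2,0,0,0,0,-3.35,0.2,0,0,0,0,-3.35,0.2,0,0,0,0,-3.35,0.2,0,0,0,0,-3.35,0.2,0,0,0,0,-3.35,0.2,0,0,0,0,-3.35,0.2,0,0,0,0,-2.4,0.15,0,0,0,0,-1.8,0.12,0,0,0,0,0,0,0,0,0,0,0,0,0,0,0,0,0,0,0,0,0]'

```text
time: 8.32
tool_pos: [544.0, -220.0, 274.8]
tcp_rot: [151.0, 89.8, 145.9]
ft_force: [-0.2, -0.0, -2.6]
finger_gap: 27.4
```

```bash
python3 - <<'E'
from h import *
s=sensors.sense();print(s['tool_pos'],s['ft_force'],s['wrist_torque'],s['finger_gap'],s['joint_pos'].round(1));print(Ro.from_euler('xyz',s['tcp_rot'],degrees=True).as_matrix().round(4))
for n in('side','scene','wrist'): snap(n,n+'5')
a=ld('side5')['image'];b=ld('scene5')['image']
cv2.imwrite('pics/over5.png',cv2.cvtColor(np.hstack([cv2.resize(a[40:240,300:500],(400,400)),cv2.resize(b[40:240,150:350],(400,400))]),cv2.COLOR_RGB2BGR))
E
```

```text
[ 543.96074816 -219.98719644  274.78540321] [-0.16165776 -0.02882479 -2.63821324] [ 0.02708021  0.02664042 -0.01063544] 27.372805192906185 [ -27.     4.8   83.7    0.    91.7 -112. ]
[[-0.0023  0.0875  0.9962]
 [ 0.0015  0.9962 -0.0875]
 [-1.      0.0013 -0.0024]]
```

View pics/over5.png

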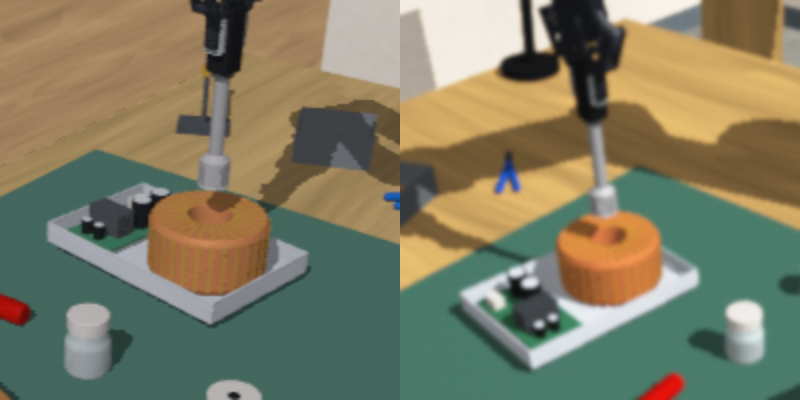

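View pics/wrist5.png

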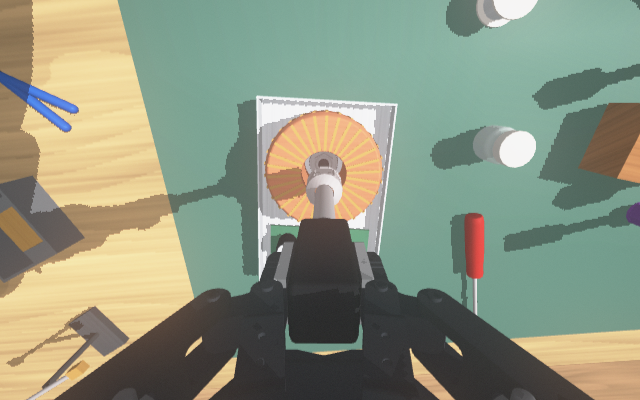

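```bash
cat >> h.py <<'E'
from scipy.optimize import least_squares
def cyl(C,z0,z1,rad,c0,tol=30):
    m=(C[...,2]>z0)&(C[...,2]<z1)&(np.hypot(C[...,0]-c0[0],C[...,1]-c0[1])<tol)
    p=C[m][:,:2]
    if len(p)<8: return None
    q=least_squares(lambda c:np.hypot(p[:,0]-c[0],p[:,1]-c[1])-rad,c0,loss='soft_l1');return q.x.round(1),len(p),np.abs(q.fun).mean().round(2)
def ctr(d,c0):
    C=cloud(d);hsv=cv2.cvtColor(d['image'],cv2.COLOR_RGB2HSV)
    m=(C[...,2]>30)&(C[...,2]<80)&(abs(np.hypot(C[...,0]-c0[0],C[...,1]-c0[1])-68)<6)&(hsv[...,0]<20)&(hsv[...,1]>100)
    p=C[m][:,:2];q=least_squares(lambda c:np.hypot(p[:,0]-c[0],p[:,1]-c[1])-c[2],[*c0,67],loss='soft_l1');return q.x.round(1),len(p)
E
python3 - <<'E'
from h import *
for f in('side5','scene5','wrist5'):
    d=ld(f);C=cloud(d)
    print(f,'tx',ctr(d,(545,-220)),'sock',cyl(C,124,146,18,[544,-220]),'shank',cyl(C,155,200,8,[544,-220]),'low',np.percentile(C[(np.hypot(C[...,0]-544,C[...,1]+220)<25)&(C[...,2]>100)&(C[...,2]<150)][:,2],1))
E
```

```text
side5 tx (array([ 542.8, -220.3,   67.8]), 1187) sock (array([ 543.6, -221.9]), 143, np.float64(1.38)) shank (array([ 542.4, -219.8]), 174, np.float64(2.14)) low 123.32771680280783
scene5 tx (array([ 544.9, -221.6,   67.6]), 817) sock (array([ 543.6, -223.5]), 101, np.float64(1.4)) shank (array([ 545.4, -220.9]), 134, np.float64(2.5)) low 123.3366774124035
wrist5 tx (array([ 545.2, -220.3,   67.1]), 312) sock (array([ 547.7, -219.9]), 194, np.float64(0.85)) shank (array([ 544.8, -219.7]), 645, np.float64(2.43)) low 122.77981052002639
```

drive_tool --moves '[0.5,0,0.08,0,0,0,1.2,0,0,0,0,0,1.2,0,0,0,0,0,0.8,0,0,0,0,0,0.8,0,0,0,0,0,0.7,0,0,0,0,0,0,0,0,0,0,0,0,0,0,0,0,0]'

```text
time: 9.13
tool_pos: [545.2, -220.3, 223.6]
tcp_rot: [158.9, 89.9, 153.9]
ft_force: [-0.1, -0.1, -3.0]
finger_gap: 27.1
```

```bash
cat > st.py <<'E'
from h import *
s=sensors.sense();print(s['time'],s['tool_pos'].round(2),'foot',round(s['tool_pos'][2]-152.1,2),s['ft_force'].round(2),s['wrist_torque'].round(3),s['finger_gap'].round(1),'j6',s['joint_pos'][5].round(2));R=Ro.from_euler('xyz',s['tcp_rot'],degrees=True).as_matrix();print('yaw_y',np.degrees(np.arctan2(R[1,1],R[0,1])).round(2),'xt',R[:,0].round(4))
E
python3 st.py; python3 -c "
from h import *
snap('wrist','wrist6')"
```

```text
Traceback (most recent call last):
  File "st.py", line 2, in <module>
    s=sensors.sense();print(s['time'],s['tool_pos'].round(2),'foot',round(s['tool_pos'][2]-152.1,2),s['ft_force'].round(2),s['wrist_torque'].round(3),s['finger_gap'].round(1),'j6',s['joint_pos'][5].round(2));R=Ro.from_euler('xyz',s['tcp_rot'],degrees=True).as_matrix();print('yaw_y',np.degrees(np.arctan2(R[1,1],R[0,1])).round(2),'xt',R[:,0].round(4))
                                                                                                                                                      ^^^^^^^^^^^^^^^^^^^^^
AttributeError: 'float' object has no attribute 'round'
```

View pics/wrist6.png

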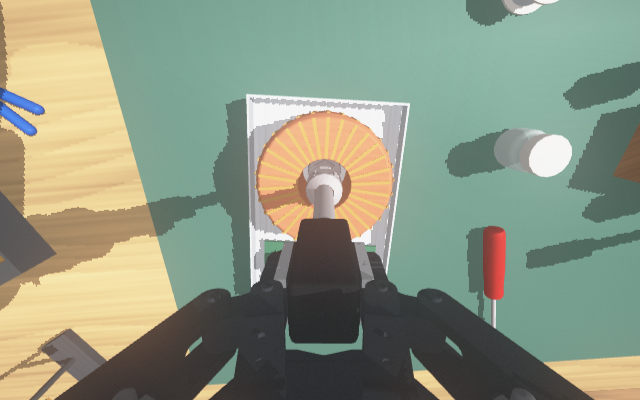

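The socket (324,188) is inside the bore mouth with no side force. I'll go down until just above the nut.

drive_tool --moves '[0.6,0,0,0,0,0,0.8,0,0,0,0,0,0.8,0,0,0,0,0,0.6,0,0,0,0,0,0.4,0,0,0,0,0,0,0,0,0,0,0,0,0,0,0,0,0]'

```text
time: 9.77
tool_pos: [545.3, -220.3, 191.8]
tcp_rot: [158.3, 89.9, 153.4]
ft_force: [-0.4, -1.5, -2.8]
finger_gap: 27.4
```

```bash
sed -i "s/s\['finger_gap'\].round(1)/round(s['finger_gap'],1)/" st.py; python3 st.py
```

```text
9.7667 [ 545.33 -220.31  191.8 ] foot 39.7 [-0.39 -1.46 -2.83] [ 0.068 -0.054  0.021] 27.4 j6 -112.0
yaw_y 85.0 xt [-8.e-04  4.e-04 -1.e+00]
```

drive_tool --moves '[0.4,0,0,0,0,0,0.3,0,0,0,0,0,0.2,0,0,0,0,0,0.1,0,0,0,0,0,0,0,0,0,0,0]'

```text
time: 10.18
tool_pos: [545.4, -220.3, 181.9]
tcp_rot: [156.0, 90.0, 151.0]
ft_force: [-0.4, -0.1, -2.9]
finger_gap: 27.5
```

```bash
python3 st.py
```

```text
10.1833 [ 545.42 -220.33  181.93] foot 29.83 [-0.36 -0.14 -2.95] [0.003 0.034 0.002] 27.5 j6 -112.0
yaw_y 85.01 xt [-5.e-04  3.e-04 -1.e+00]
```

drive_tool --moves '[0.1,0,0,0,0,0,0.1,0,0,0,0,0,0,0,0,0,0,0]'

```text
time: 10.43
tool_pos: [545.6, -220.4, 180.3]
tcp_rot: [-16.1, 90.0, -21.1]
ft_force: [-0.7, -0.1, -2.3]
finger_gap: 27.2
```

```bash
python3 st.py
```

```text
10.4333 [ 545.64 -220.44  180.34] foot 28.24 [-0.7  -0.1  -2.34] [-0.033 -0.039 -0.029] 27.2 j6 -112.0
yaw_y 85.01 xt [ 2.e-04 -1.e-04 -1.e+00]
```

drive_tool --moves '[0.1,0,0,0,0,0,0,0,0,0,0,0]'

```text
time: 10.6
tool_pos: [545.3, -220.4, 179.2]
tcp_rot: [-178.1, 90.0, 176.9]
ft_force: [-0.6, 0.3, -2.2]
finger_gap: 27.5
```

drive_tool --moves '[0.1,0,0,0,0,0,0,0,0,0,0,0]'

```text
time: 10.77
tool_pos: [545.3, -220.4, 178.1]
tcp_rot: [163.4, 90.0, 158.4]
ft_force: [-1.9, 0.5, -1.1]
finger_gap: 27.5
```

drive_tool --moves '[0.05,0,0,0,0,0,0,0,0,0,0,0]'

```text
time: 10.93
tool_pos: [545.5, -220.4, 177.9]
tcp_rot: [161.1, 90.0, 156.1]
ft_force: [-2.8, 1.1, 0.2]
finger_gap: 27.6
```

```bash
python3 st.py
```

```text
10.9333 [ 545.47 -220.38  177.88] foot 25.78 [-2.83  1.14  0.21] [ 0.154  0.629 -0.074] 27.6 j6 -112.0
yaw_y 85.01 xt [-2.e-04  1.e-04 -1.e+00]
```

Contact comes at foot 25.8 mm, as expected when the flats do not match. The side force says the foot sits slightly too far in +x. I'll centre it, press lightly and search clockwise.

drive_tool --moves '[0,0.02,-0.05,0,0,0,0.04,0,0,0,0,0,0,0,0,0,0,0]'

```text
time: 11.18
tool_pos: [545.2, -220.3, 177.7]
tcp_rot: [-25.1, 90.0, -30.1]
ft_force: [-2.1, -0.2, 1.5]
finger_gap: 27.4
```

drive_tool --moves '[0,0,0,3,0,0,0,0,0,3,0,0,0,0,0,0,0,0]'

```text
time: 11.43
tool_pos: [545.1, -220.4, 177.7]
tcp_rot: [-48.9, 90.0, -60.1]
ft_force: [-2.8, -0.5, 0.8]
finger_gap: 27.5
```

```bash
python3 st.py
```

```text
11.4333 [ 545.14 -220.41  177.66] foot 25.56 [-2.79 -0.52  0.77] [-0.011  0.612  0.018] 27.5 j6 -105.86
yaw_y 78.86 xt [ 2.e-04 -4.e-04 -1.e+00]
```

drive_tool --moves '[0.02,0,-0.06,0,0,0,0,0,0,3,0,0,0,0,0,0,0,0]'

```text
time: 11.68
tool_pos: [544.8, -220.3, 177.6]
tcp_rot: [-19.8, 89.9, -33.9]
ft_force: [-0.9, -0.2, 1.9]
finger_gap: 27.4
```

drive_tool --moves '[0.02,0,-0.03,3,0,0,0,0,0,0,0,0]'

```text
time: 11.85
tool_pos: [544.6, -220.3, 177.5]
tcp_rot: [-14.4, 89.9, -31.4]
ft_force: [-1.3, 0.5, 2.6]
finger_gap: 27.4
```

drive_tool --moves '[0,0,0,3,0,0,0,0,0,0,0,0]'

```text
time: 12.02
tool_pos: [544.6, -220.2, 177.5]
tcp_rot: [-8.1, 89.9, -28.1]
ft_force: [-1.0, -1.1, 1.9]
finger_gap: 27.0
```

```bash
python3 st.py
```

```text
12.0167 [ 544.56 -220.22  177.45] foot 25.35 [-0.97 -1.15  1.89] [-0.238  0.209 -0.011] 27.0 j6 -97.06
yaw_y 70.04 xt [ 1.e-03 -5.e-04 -1.e+00]
```

drive_tool --moves '[0,0,0,3,0,0,0,0,0,0,0,0]'

```text
time: 12.18
tool_pos: [544.5, -220.2, 177.4]
tcp_rot: [-4.8, 89.9, -27.7]
ft_force: [-0.9, -0.3, 2.0]
finger_gap: 27.3
```

drive_tool --moves '[0,0,0,3,0,0,0,0,0,0,0,0]'

```text
time: 12.35
tool_pos: [544.5, -220.2, 177.3]
tcp_rot: [-3.9, 89.9, -29.8]
ft_force: [0.1, -1.5, 2.7]
finger_gap: 27.2
```

drive_tool --moves '[0,0,0,3,0,0,0,0,0,0,0,0]'

```text
time: 12.52
tool_pos: [544.4, -220.1, 177.2]
tcp_rot: [3.9, 90.0, -25.1]
ft_force: [-0.7, -0.7, 3.6]
finger_gap: 27.4
```

drive_tool --moves '[0,0,0,3,0,0,0,0,0,0,0,0]'

```text
time: 12.68
tool_pos: [544.2, -220.0, 176.9]
tcp_rot: [154.2, 90.0, 122.3]
ft_force: [-0.8, -0.4, -2.7]
finger_gap: 27.8
```

```bash
python3 st.py
```

```text
12.6833 [ 544.19 -219.99  176.87] foot 24.77 [-0.76 -0.37 -2.74] [-0.135  0.161 -0.022] 27.8 j6 -85.11
yaw_y 58.09 xt [-0.e+00  1.e-04 -1.e+00]
```

The force fell to the bare weight at yaw 58°, so the socket has dropped onto the flats. I'll lower it.

drive_tool --moves '[0,0,0,1.5,0,0,0.1,0,0,0,0,0,0.1,0,0,0,0,0,0,0,0,0,0,0]'

```text
time: 13.02
tool_pos: [543.8, -219.7, 174.0]
tcp_rot: [-179.0, 89.9, 147.6]
ft_force: [0.5, -0.8, -3.7]
finger_gap: 27.7
```

drive_tool --moves '[0.1,0,0,0,0,0,0.1,0,0,0,0,0,0,0,0,0,0,0]'

```text
time: 13.27
tool_pos: [544.0, -219.8, 172.5]
tcp_rot: [178.8, 90.0, 145.3]
ft_force: [0.1, -0.4, -2.8]
finger_gap: 27.4
```

```bash
python3 st.py
```

```text
13.2667 [ 543.96 -219.83  172.52] foot 20.42 [ 0.07 -0.38 -2.82] [-0.156  0.075  0.032] 27.4 j6 -83.56
yaw_y 56.54 xt [-6.e-04  4.e-04 -1.e+00]
```

drive_tool --moves '[0.1,0,0,0,0,0,0,0,0,0,0,0]'

```text
time: 13.43
tool_pos: [544.1, -219.9, 171.7]
tcp_rot: [-176.6, 90.0, 149.9]
ft_force: [-0.1, 0.1, -2.3]
finger_gap: 27.4
```

drive_tool --moves '[0.05,0,0,0,0,0,0,0,0,0,0,0]'

```text
time: 13.6
tool_pos: [544.1, -219.9, 171.4]
tcp_rot: [178.7, 90.0, 145.2]
ft_force: [-0.9, -0.1, -3.0]
finger_gap: 27.6
```

```bash
python3 st.py
```

```text
13.6 [ 544.09 -219.92  171.35] foot 19.25 [-0.93 -0.13 -2.98] [-0.057  0.272  0.009] 27.6 j6 -83.53
yaw_y 56.51 xt [-3.e-04  2.e-04 -1.e+00]
```

drive_tool --moves '[0.05,0,0,0,0,0,0,0,0,0,0,0]'

```text
time: 13.77
tool_pos: [544.2, -220.0, 171.0]
tcp_rot: [-168.6, 90.0, 157.9]
ft_force: [0.6, -0.5, -2.2]
finger_gap: 27.3
```

drive_tool --moves '[0.05,0,0,0,0,0,0,0,0,0,0,0]'

```text
time: 13.93
tool_pos: [544.3, -220.1, 170.8]
tcp_rot: [5.6, 90.0, -27.9]
ft_force: [-2.0, -0.2, 0.6]
finger_gap: 27.2
```

```bash
python3 st.py
```

```text
13.9333 [ 544.28 -220.06  170.8 ] foot 18.7 [-1.99 -0.17  0.58] [ 0.005  0.528 -0.025] 27.2 j6 -83.52
yaw_y 56.5 xt [ 3.e-04 -1.e-04 -1.e+00]
```

The socket is home at foot 18.7 mm with about 3.5 N of press. I'll centre it, ease off slightly and start turning clockwise while watching the wrist torque.

drive_tool --moves '[-0.01,-0.02,-0.03,0,0,0,0,0,0,3,0,0,0,0,0,3,0,0,0,0,0,3,0,0,0,0,0,0,0,0]'

```text
time: 14.35
tool_pos: [543.9, -220.0, 170.8]
tcp_rot: [15.0, 90.0, -27.6]
ft_force: [-1.3, 0.3, 0.3]
finger_gap: 27.4
```

```bash
python3 st.py
```

```text
14.35 [ 543.91 -220.03  170.78] foot 18.68 [-1.26  0.3   0.31] [-0.034  0.39   0.033] 27.4 j6 -74.4
yaw_y 47.37 xt [ 2.e-04 -1.e-04 -1.e+00]
```

drive_tool --moves '[0,0,0,3,0,0,0,0,0,3,0,0]'

```text
time: 14.52
tool_pos: [543.9, -220.1, 170.8]
tcp_rot: [5.0, 90.0, -43.5]
ft_force: [-0.7, -1.4, -0.7]
finger_gap: 27.4
```

```bash
python3 st.py
```

```text
14.5167 [ 543.9  -220.05  170.78] foot 18.68 [-0.68 -1.45 -0.72] [-0.032  0.475  0.065] 27.4 j6 -68.53
yaw_y 41.5 xt [ 2.e-04 -2.e-04 -1.e+00]
```

drive_tool --moves '[0,0,0,3,0,0,0,0,0,0,0,0]'

```text
time: 14.68
tool_pos: [543.9, -220.1, 170.8]
tcp_rot: [-1.9, 90.0, -53.5]
ft_force: [-1.2, -0.1, 1.9]
finger_gap: 27.0
```

```bash
python3 st.py
```

```text
14.6833 [ 543.87 -220.05  170.77] foot 18.67 [-1.16 -0.08  1.87] [0.012 0.498 0.054] 27.0 j6 -65.5
yaw_y 38.47 xt [ 1.e-04 -2.e-04 -1.e+00]
```

drive_tool --moves '[0,0,0,3,0,0,0,0,0,0,0,0]'

```text
time: 14.85
tool_pos: [543.9, -220.1, 170.8]
tcp_rot: [8.6, 90.0, -45.9]
ft_force: [-1.7, 0.2, -0.3]
finger_gap: 27.2
```

```bash
python3 st.py
```

```text
14.85 [ 543.89 -220.08  170.77] foot 18.67 [-1.69  0.18 -0.31] [-0.073  0.509  0.091] 27.2 j6 -62.57
yaw_y 35.54 xt [ 2.e-04 -2.e-04 -1.e+00]
```

drive_tool --moves '[0,0,0,3,0,0,0,0,0,0,0,0]'

```text
time: 15.02
tool_pos: [543.9, -220.1, 170.7]
tcp_rot: [-3.5, 90.0, -61.0]
ft_force: [-1.7, -0.1, 0.1]
finger_gap: 27.6
```

```bash
python3 st.py
```

```text
15.0167 [ 543.86 -220.07  170.73] foot 18.63 [-1.73 -0.15  0.07] [0.018 0.516 0.042] 27.6 j6 -59.59
yaw_y 32.56 xt [ 1.e-04 -1.e-04 -1.e+00]
```

drive_tool --moves '[0,0,0,3,0,0,0,0,0,0,0,0]'

```text
time: 15.18
tool_pos: [543.9, -220.0, 170.7]
tcp_rot: [2.8, 90.0, -57.7]
ft_force: [-1.8, -0.6, 1.0]
finger_gap: 27.3
```

```bash
echo "print('e6',s['joint_efforts'][5])">>st.py; python3 st.py
```

```text
15.1833 [ 543.87 -220.04  170.73] foot 18.63 [-1.83 -0.61  0.97] [-0.085  0.547 -0.001] 27.3 j6 -56.61
yaw_y 29.58 xt [ 1.e-04 -1.e-04 -1.e+00]
e6 1.031617484986782
```

drive_tool --moves '[0,0,0,3,0,0,0,0,0,0,0,0]'

```text
time: 15.35
tool_pos: [543.8, -220.1, 170.7]
tcp_rot: [-23.5, 90.0, -86.9]
ft_force: [-1.6, -0.6, 1.1]
finger_gap: 27.3
```

```bash
python3 st.py
```

```text
15.35 [ 543.84 -220.07  170.69] foot 18.59 [-1.58 -0.62  1.05] [-0.079  0.582  0.088] 27.3 j6 -53.62
yaw_y 26.59 xt [ 0.e+00 -1.e-04 -1.e+00]
e6 1.0329856351017952
```

drive_tool --moves '[0,0,0,3,0,0,0,0,0,0,0,0]'

```text
time: 15.52
tool_pos: [543.8, -220.0, 170.7]
tcp_rot: [-14.0, 90.0, -80.4]
ft_force: [-2.0, 0.0, 0.9]
finger_gap: 27.4
```

```bash
python3 st.py
```

```text
15.5167 [ 543.83 -220.04  170.7 ] foot 18.6 [-1.98  0.02  0.91] [-0.099  0.617  0.09 ] 27.4 j6 -50.63
yaw_y 23.59 xt [ 0.e+00 -1.e-04 -1.e+00]
e6 1.0342507436871529
```

drive_tool --moves '[0,0,0,3,0,0,0,0,0,0,0,0]'

```text
time: 15.68
tool_pos: [543.8, -220.1, 170.7]
tcp_rot: [-4.0, 90.0, -73.4]
ft_force: [-2.2, -0.4, 1.6]
finger_gap: 27.7
```

```bash
python3 st.py
```

```text
15.6833 [ 543.83 -220.09  170.71] foot 18.61 [-2.22 -0.42  1.57] [-0.087  0.696  0.105] 27.7 j6 -47.63
yaw_y 20.6 xt [ 0.e+00 -1.e-04 -1.e+00]
e6 1.035451479256153
```

drive_tool --moves '[0,0,0,3,0,0,0,0,0,0,0,0]'

```text
time: 15.85
tool_pos: [543.8, -220.0, 170.7]
tcp_rot: [-41.6, 90.0, -114.0]
ft_force: [-2.3, -0.3, 1.8]
finger_gap: 27.3
```

```bash
python3 st.py
```

```text
15.85 [ 543.83 -220.03  170.67] foot 18.57 [-2.29 -0.25  1.75] [-0.088  0.718  0.04 ] 27.3 j6 -44.63
yaw_y 17.6 xt [-0.e+00 -1.e-04 -1.e+00]
e6 1.035689190030098
```

drive_tool --moves '[0,0,0,3,0,0,0,0,0,0,0,0]'

```text
time: 16.02
tool_pos: [543.8, -220.0, 170.7]
tcp_rot: [-62.2, 90.0, -137.6]
ft_force: [-3.0, -0.0, 1.1]
finger_gap: 27.1
```

```bash
python3 st.py
```

```text
16.0167 [ 543.82 -220.04  170.66] foot 18.56 [-2.95 -0.01  1.09] [-0.158  0.718  0.066] 27.1 j6 -41.64
yaw_y 14.6 xt [-0. -0. -1.]
e6 1.0360659286379814
```

drive_tool --moves '[0,-0.05,-0.01,0,0,0,0,0,0,3,0,0,0,0,0,0,0,0]'

```text
time: 16.27
tool_pos: [543.5, -220.0, 170.7]
tcp_rot: [86.0, 90.0, 7.5]
ft_force: [-1.3, 1.1, 1.6]
finger_gap: 27.4
```

```bash
python3 st.py
```

```text
16.2667 [ 543.52 -219.99  170.67] foot 18.57 [-1.27  1.09  1.65] [-0.009  0.418  0.091] 27.4 j6 -38.61
yaw_y 11.55 xt [ 5.e-04  1.e-04 -1.e+00]
e6 0.9967385977506638
```

drive_tool --moves '[0,0,0,3,0,0,0,0,0,0,0,0]'

```text
time: 16.43
tool_pos: [543.5, -220.0, 170.7]
tcp_rot: [87.5, 90.0, 6.0]
ft_force: [-1.6, -0.9, 0.5]
finger_gap: 27.4
```

```bash
python3 st.py
```

```text
16.4333 [ 543.49 -220.    170.68] foot 18.58 [-1.62 -0.9   0.48] [0.028 0.385 0.059] 27.4 j6 -35.62
yaw_y 8.57 xt [ 4.e-04  0.e+00 -1.e+00]
e6 1.0295449197292328
```

drive_tool --moves '[0,0,0,3,0,0,0,0,0,0,0,0]'

```text
time: 16.6
tool_pos: [543.5, -220.0, 170.7]
tcp_rot: [91.1, 90.0, 6.7]
ft_force: [-1.0, 0.0, 0.6]
finger_gap: 27.4
```

```bash
python3 st.py
```

```text
16.6 [ 543.49 -219.98  170.65] foot 18.55 [-0.99  0.01  0.57] [0.065 0.357 0.23 ] 27.4 j6 -32.64
yaw_y 5.59 xt [ 4.e-04  0.e+00 -1.e+00]
e6 1.1529216170310974
```

The wrist torque jumped to 0.23 N m and the j6 effort rose 0.12 between yaw 8.6° and 5.6°, so the nut has bitten. I'll turn about 19° more.

drive_tool --moves '[0,0,0,3,0,0,0,0,0,3,0,0,0,0,0,0,0,0]'

```text
time: 16.85
tool_pos: [543.5, -220.0, 170.7]
tcp_rot: [94.3, 90.0, 3.9]
ft_force: [-0.7, -0.4, 1.8]
finger_gap: 27.6
```

```bash
python3 st.py
```

```text
16.85 [ 543.47 -219.98  170.7 ] foot 18.6 [-0.69 -0.44  1.76] [0.029 0.357 0.127] 27.6 j6 -26.65
yaw_y -0.41 xt [ 3.e-04  0.e+00 -1.e+00]
e6 1.3667523488402367
```

drive_tool --moves '[0,0,0,3,0,0,0,0,0,3,0,0,0,0,0,0,0,0]'

```text
time: 17.1
tool_pos: [543.4, -220.0, 170.7]
tcp_rot: [115.7, 90.0, 19.4]
ft_force: [-0.4, 0.9, 1.7]
finger_gap: 27.0
```

```bash
python3 st.py
```

```text
17.1 [ 543.43 -219.96  170.66] foot 18.56 [-0.35  0.88  1.74] [0.081 0.337 0.102] 27.0 j6 -20.67
yaw_y -6.38 xt [ 2.e-04  1.e-04 -1.e+00]
e6 1.370863951742649
```

drive_tool --moves '[0,0,0,3,0,0,0,0,0,3,0,0,0,0,0,1,0,0,0,0,0,0,0,0]'

```text
time: 17.43
tool_pos: [543.4, -220.0, 170.7]
tcp_rot: [132.5, 90.0, 29.1]
ft_force: [-1.9, 0.8, 1.5]
finger_gap: 27.4
```

```bash
python3 st.py
```

```text
17.4333 [ 543.41 -219.96  170.65] foot 18.55 [-1.87  0.76  1.52] [0.207 0.34  0.213] 27.4 j6 -13.74
yaw_y -13.31 xt [ 2.e-04  1.e-04 -1.e+00]
e6 0.7905766367912292
```

The turn past the bite is about 20° (yaw from about 7° to -13.3°). I'll stop there, release, and look before retreating.

drive_tool --moves '[0,0,0,0,0,0,0,0,0,0,0,0,0,0,0,0,0,0,0,0,0,0,0,0,0,0,0,0,0,0,0,0,0,0,0,0,0,0,0,0,0,0,0,0,0,0,0,0]' --hand 8.5

```text
time: 18.1
tool_pos: [543.4, -220.0, 170.6]
tcp_rot: [103.6, 90.0, 0.1]
ft_force: [-0.7, -0.0, -0.3]
finger_gap: 85.3
```

```bash
python3 st.py; python3 -c "
from h import *
snap('wrist','wrist7')"
```

```text
18.1 [ 543.36 -220.04  170.58] foot 18.48 [-0.68 -0.01 -0.26] [-0.008 -0.032  0.033] 85.3 j6 -13.57
yaw_y -13.49 xt [ 0.  0. -1.]
e6 -0.005053934000898153
```

View pics/wrist7.png

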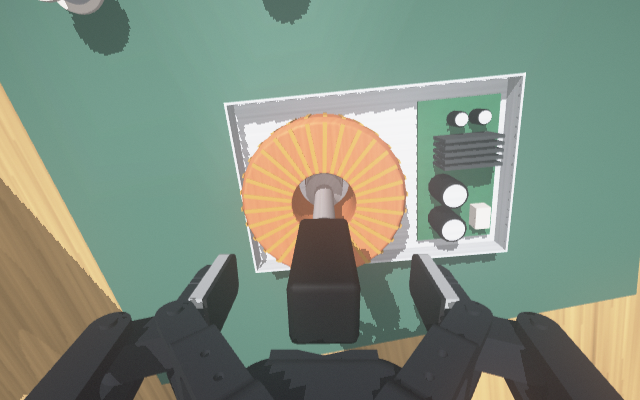

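The fingers are fully open and clear of the handle at (323,280), and the driver stands in the bore. I'll retreat straight up.

drive_tool --moves '[-1.0,0,0,0,0,0,-2.5,0,0,0,0,0,-2.5,0,0,0,0,0,-2.5,0,0,0,0,0,-2.5,0,0,0,0,0,-2,0,0,0,0,0,0,0,0,0,0,0,0,0,0,0,0,0]'

```text
time: 18.82
tool_pos: [544.2, -220.5, 303.3]
tcp_rot: [76.9, 89.8, -26.6]
ft_force: [0.0, 0.5, -0.3]
finger_gap: 84.7
```

```bash
python3 st.py; python3 - <<'E'
from h import *
for n in('side','scene','wrist'): snap(n,n+'8')
for f in('side8','scene8','wrist8'):
    d=ld(f);C=cloud(d);Z=C[...,2]
    m=(np.hypot(C[...,0]-544,C[...,1]+220)<40)&(Z>195)&(Z<235);p=C[m]
    t=m&(Z>212)&(Z<224);g=C[t][:,:2].astype(np.float32)
    print(f,'top z',np.percentile(p[:,2],90).round(1),cv2.minAreaRect(g) if len(g)>5 else None,'tx',ctr(d,(545,-220)),'shank',cyl(C,100,140,8,[544,-220]))
a=ld('side8')['image'];b=ld('scene8')['image']
cv2.imwrite('pics/end8.png',cv2.cvtColor(np.hstack([cv2.resize(a,(400,250)),cv2.resize(b,(400,250))]),cv2.COLOR_RGB2BGR))
E
```

```text
18.8167 [ 544.18 -220.46  303.3 ] foot 151.2 [ 0.03  0.54 -0.28] [ 0.052 -0.018  0.032] 84.7 j6 -13.57
yaw_y -13.49 xt [ 0.0038 -0.0019 -1.    ]
e6 -0.0001273138923352235
side8 top z 218.7 ((542.155517578125, -218.4662322998047), (29.80946159362793, 28.721158981323242), 79.47200012207031) tx (array([ 542.8, -220.4,   67.8]), 1184) shank (array([ 542.7, -220.6]), 117, np.float64(1.26))
scene8 top z 218.7 ((545.6650390625, -220.96615600585938), (32.22655487060547, 29.32054328918457), 77.65412902832031) tx (array([ 544.8, -221.8,   67.8]), 813) shank (array([ 544.6, -221.7]), 84, np.float64(1.24))
wrist8 top z 218.1 ((544.8955078125, -219.7852783203125), (27.591169357299805, 27.653148651123047), 77.64697265625) tx (array([ 545. , -220.7,   67.1]), 276) shank (array([ 545. , -220.6]), 37, np.float64(0.12))
```

View pics/end8.png

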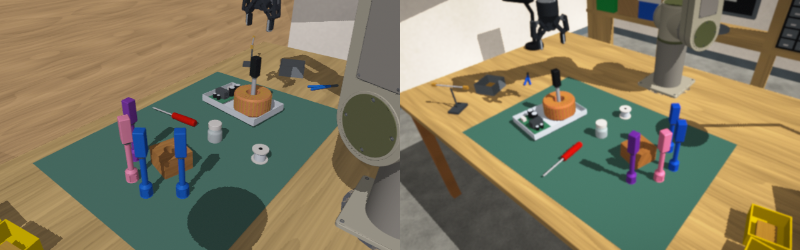

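The driver stands upright in the bore with its top at 218.5 mm (19 + 200 means fully home). The handle's top is within about 2 mm of the bore's axis, and the other things look where they were.

```bash
python3 -c "
from bench import r
print(r.hand_in())"
```

```text
the job is handed in; nothing more can be done
None
```

The nut is tightened about 20° past its bite, and the driver is standing upright on it, released. I handed the job in at about 19 s of the 67 s allowed.

- **Finding the nut:** I took the black-handled driver from the stand and lowered it into the bore. It stopped at a foot height of 25.8 mm. A light clockwise search (about 5–7 N of net press) let the socket drop on after 27°, and it went home at 18.7 mm.
- **Tightening:** The bite showed after about 50° more of clockwise turning, between 48° and 51°, as a jump in wrist torque and joint-6 effort. I turned 19° past the jump reading, which puts the nut about 19–22° past the bite.
- **Final checks:** The handle top is at about 218.5 mm (219 expected when fully home). The driver stands upright on the bore's axis within about 2 mm, the gripper is clear, and the other objects look unmoved in the pictures.
- **Uncertain:** The wrist torque was noisy after the bite (0.10–0.23 N m). The joint-6 effort depends on the turning pattern, so the tightening angle could be a few degrees off. I could not read the washer or the pad directly.

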